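Rub down a copper-clad board in its tilting holder

TASK

Pull the drawer open, take out the wooden rubbing block by its ridge, and rub down the copper board in the tilting holder with one straight stroke from its far end to its near end. Put the foam face down flat on the sloping copper close to the far jaw, the block's length running up the slope and centred on it, and draw it along until it is close to the near jaw, pressing steadily so that the foam is squeezed about half way and never lifting or letting up on the way. Then set the block down gently, foam face down, on the green mat; the drawer may stay open, but do not disturb the other things on the bench.

Things in the scene. Friction and masses are not known exactly. Their poses are not given: they have to be found in the camera images.
- mat: Grey-green bench mat, fixed, 580 x 960 mm, 2 mm thick: its top, on which everything stands, is at height 2 mm. Origin: centre of its underside.
- unit: Low grey steel drawer unit, fixed, left or right on the mat, 260 mm wide (y), 95 mm high, one drawer facing the robot. Origin: on the mat, plumb below the shut drawer's handle bar; x into the unit, away from the robot; y to the left; z up. Drawer front at x = 35 mm, top plate from x = 50 to 245 mm. Drawer floor is 19 mm, side rims 73 mm, front panel's top 83 mm above the mat.
- drawer (a joint): How far the drawer is pulled out along the unit's -x, in m: 0 shut, 0.16 fully out (stop). Slides with about 1.2 N of friction and stays where it is left. Once it is out by 0.13 m or more the block in it is clear of the unit's top plate.
- drawer_handle (a point): Middle of the drawer's bar handle: a level steel rod 120 mm long and 11 mm thick along the unit's y, its centre line 35 mm in front of the drawer's front and 59 mm above the mat; the unit's top is 36 mm higher. It can be pinched from above. Moves with the drawer.
- block: Wooden rubbing block, 0.2 to 0.3 kg, 55 mm high, foam face down in the drawer, lengthwise to its depth. From below: foam pad with abrasive face 100 x 44 x 15 mm; wooden back 100 x 44 x 12 mm; grip ridge (see block_ridge). Origin: centre of the abrasive face, foam free (resting, the origin is about 1.5 mm below the support); x along its length, y across, z up. Both ends alike.
- block_ridge (a point): On the block, 50 mm above its origin along its z: middle of the grip ridge, 5 mm under its top. The ridge is 80 mm long (x), 26 mm wide (y) and 28 mm high, on the wooden back (27 to 55 mm above the origin). Grip it across y; in the drawer at least 55 mm are free on both sides of it.
- block_pad (a joint): How far the block's foam is squeezed, in m: 0 free, 0.008 fully squeezed (hard stop). It gives like a spring of 1300 N/m: half squeezed (0.004) is about 5 N.
- holder: Circuit-board holder, fixed on the mat on the side opposite the drawer unit, end-on to the robot: two black feet joined by steel rods, two aluminium uprights 128 mm high with the board between. 320 mm long (its y, away from the robot), 130 mm deep (x, to the robot's right). Origin: on the mat under its middle; z up. The board tilts about a level axis along y 115 mm above it, clamped tight.
- board: Bare copper-clad board, 110 mm (x) by 200 mm (y), in the holder, tilted 22 to 33 degrees to face the robot's left. Origin: centre of the copper; x up the slope (to the robot's right), y along the board, away from the robot, z square out of the copper. A good stroke takes the block's middle from beyond y = +50 mm to beyond y = -50 mm; at y = +72 or -72 mm it touches a jaw.
- far_jaw (a point): Middle of the inner edge of the far clamping jaw, on the copper at y = +94 mm of the board. The jaw is black, 44 mm wide along the board's x and stands 6 mm above the copper.
- near_jaw (a point): The same at the near jaw, y = -94 mm of the board.
- station: Teal soldering station, 110 x 170 x 100 mm, 1.6 kg, standing loose on the back of the drawer unit's top, its front about 95 mm behind the drawer's front. Leave it alone. Origin: centre of its underside.
- spool: Metal reel, 64 mm across, 56 mm high, standing loose on the mat to the right of the holder. Leave it alone. Origin: centre of its underside.
- tin: Round lidded metal tin, 62 mm across, 42 mm high, standing loose on the mat to the left of the holder. Leave it alone. Origin: centre of its underside.
- meter: Grey hand multimeter lying on its back, 150 x 74 x 34 mm, loose at the back of the mat. Leave it alone. Origin: centre of its underside.

How it is judged:
By the outcome, as a careful person would: the job done as asked, in the order asked, and still so for the second after the job is handed in, with the robot touching nothing.
It also fails if it takes over 64 s, if anything falls off the work surface, if the arm or the gripper's body presses on something with over 40 N, if the wrist force passes 120 N, or if a joint passes its speed limit or range.

ROBOT

A 7-joint arm with a two-finger parallel gripper is mounted at the origin on the work surface. World frame = base frame: x ahead of the robot, y to its left, z up, the work surface at z = 0. Lengths are in m, angles in rad, forces in N, time in s.
With the tool pointing down it reaches from about 0.4 to 0.85 m from the base axis. Payload 4.4 kg.
Tool frame: the origin (TCP) lies midway between the tips of the shut fingers; the grasp point (between the pads) lies 19 mm behind it; y points along the fingers, x is the direction in which the jaws open and shut, and the axes are right-handed (so a half turn about y gives the same grasp; the last joint's range is limited). The gripper opens to 94 mm and grips with 3 to 60 N. Pads are 16 mm wide; open, the fingers measure 119 mm over their backs; the gripper's body (75 mm by 177 mm) begins 78 mm behind the grasp point.
Start: joints at [1.126, 0.628, 0.038, 1.517, -0.027, 0.996, -0.02], TCP at [0.24, -0.604, 0.205] pointing down, gripper open.
Joint ranges: [-3.06, 3.06], [-0.37, 2.12], [-1.25, 1.32], [0.18, 2.47], [-1.1, 4.24], [0.23, 1.98], [-2.94, 2.94]. Speed limits (rad/s): [2.57, 2.57, 3.14, 3.14, 3.14, 3.14, 3.14].

INTERFACE

Orientations are given as a unit quaternion [x, y, z, w].
In Python, from cell import robot gives the robot as it stands. The module is installed in compiled form; this text tells all that it offers.
- The arm moves only by the shell command python3 -m creep 'ROWS'. ROWS is JSON, a list of rows, each an object with "travel": the shift along the tool's x, y, z normalised to -1 to 1, where 1 is 0.1 m, a list of three; "turn": the turn, a rotation vector about the tool's x, y, z normalised to -1 to 1, where 1 is 45 degrees, a list of three; "grip": the opening, from -1 (shut) to 1 (fully open), so that 0 is half open. A call has exactly 5 rows; each row is the pose to reach, as a shift and turn from the pose measured when the call began, along the tool's axes at that moment; what a row does not reach only later rows make up. A row lasts 1/12 s, in which the tool goes at most 41.7 mm and 7.16 degrees, less where a joint would pass 70% of its speed; a pose out of reach is approached as far as the arm can. A call with a number of a shift or a turn outside -1 to 1 is refused whole. A call with a gripper value outside its range is refused whole. The fingers move at their own pace and stop on an object; the grip force is fixed at half the most. Time passes only in rows, so rows that repeat a pose let the fingers close, or fill a call up. It gives the time, the measured TCP pose, the force and the opening at its end, in the units of the state.
- robot.get_state(): the state, without advancing time (a new reading comes with each control period).
- robot.grab_frame(name): name is "scene" or "top"; returns (picture, depth): 384x512x3 uint8, blue, green, red; 384x512 float32, m along the optical axis (not along the pixel's ray), 0 where there is no reading.
- robot.camera_params(name): a dict with "fov_y" (degrees; the focal length in pixels is half the picture's height over the tangent of half this angle, whatever the lens; pixels are square), "cx", "cy" (the principal point, pixels), "k1" (the pictures are not rectified: a ray, as slopes to the right and down, at radius r is drawn at 1 + k1 r^2 times it, then the intrinsics apply), "R" (3x3) and "t" (3): a world point X has camera coordinates R X + t. Camera axes: x right, y down, z forward; pixel columns grow to the right and rows downward; lengths in m; the calibration is good to about 2 mm. A picture is of the moment at which its call begins. camera_params takes no time and is no camera call.
- robot.hand_in(): hands the job in, once; it reports no verdict.
Trained networks look in the newest picture that a camera, given by its name, has taken for a name from the list of things; names that differ only in an ending like _2 or _b are one class to them, and where a whole thing is asked for, a point or a joint stands for the part that bears it (a point fixed in the world has none). Each returns a list of dicts, best first, with "conf" (0 to 1); they miss things now and then, are a little off and sometimes report something else, mostly with a low value. They report only what shows in the picture. A call takes as long as a camera call.
- robot.search_frame(camera, thing): "box" ([left, top, right, bottom] in pixels, round what is visible of it).
- robot.mark_of(camera, thing): "xy" ([column, row] in pixels: a listed point, or the origin of a listed thing).
The state is a dict: "time_s": time; "qpos": joint angles; "joint_vel": joint speeds; "joint_torque": joint torques, N m; "position": TCP position; "tool_rot": TCP orientation; "ft_force": force on the tool from outside, world axes, zero at the start; "wrist_torque": the same for the moment, N m; "finger_gap": finger opening in m.
Only numpy, scipy, OpenCV 4.12 (cv2) and the standard library are available. Lean on these libraries where they do the work, as an engineer would, in place of code of your own. Each camera call takes 0.05 s, during which the arm holds its last target.

## Working session

There is one attempt and no reset: what is moved stays moved. The work goes in short steps, Python scripts to look and compute and a shell command to move; the robot and the scene stay as the last step left them, time stands still between calls to the robot, and variables do not carry over. Pictures are saved under pics/ and viewed, and the job is handed in when it is done.

```bash
mkdir -p pics; ls
cat > h.py <<'E'
import numpy as np, cv2
from cell import robot
from scipy.spatial.transform import Rotation as R
def snap(n,f):
    p,d=robot.grab_frame(n); cv2.imwrite('pics/'+f,p); np.save('pics/'+f+'.npy',d); return p,d
def proj(n,X):
    c=robot.camera_params(n); f=192/np.tan(np.radians(c['fov_y'])/2)
    q=np.array(c['R'])@np.array(X)+np.array(c['t']); s=q[:2]/q[2]; s=s*(1+c['k1']*(s@s))
    return f*s+[c['cx'],c['cy']]
def ray(n,uv):
    c=robot.camera_params(n); f=192/np.tan(np.radians(c['fov_y'])/2)
    sd=(np.array(uv,float)-[c['cx'],c['cy']])/f; s=sd.copy()
    for _ in range(30): s=sd/(1+c['k1']*(s@s))
    Rm=np.array(c['R']);t=np.array(c['t'])
    return -Rm.T@t, Rm.T@np.array([s[0],s[1],1.])
def atz(n,uv,z):
    o,d=ray(n,uv); return o+d*(z-o[2])/d[2]
def atd(n,uv,dep):
    o,d=ray(n,uv); return o+d*dep
E
python3 - <<'E'
from h import *
print(robot.get_state())
for n in('scene','top'):
    snap(n,n+'0.png'); print(robot.camera_params(n))
E
```

```text
pics
{'time_s': 0.0, 'qpos': array([ 1.126202  ,  0.629328  ,  0.03844552,  1.5183538 , -0.02696569,
        0.9962773 , -0.01998942]), 'joint_vel': array([-1.82410045e-03, -1.89100650e-03, -2.01655434e-03, -1.36452001e-03,
       -6.70018250e-04, -1.95788873e-03, -8.86257761e-05]), 'joint_torque': array([-1.10693945e-03, -5.49724603e+01,  1.14349566e+00, -1.86632448e+01,
       -5.21227391e-02,  2.36129371e-02,  1.24752119e-04]), 'position': array([ 0.24014275, -0.60330716,  0.20457048]), 'tool_rot': array([-0.58484653,  0.39746885, -0.39636624,  0.58554835]), 'ft_force': array([-0.24927296, -0.31777316,  1.07202137]), 'wrist_torque': array([-0.0402414 ,  0.01299886, -0.03374606]), 'finger_gap': 0.09388482906584968}
{'fov_y': 51.45717975534452, 'cx': 261.39929921631557, 'cy': 190.5840994297478, 'k1': 0.0438724424730051, 'R': array([[ 0.88041235,  0.47395559,  0.01549793],
       [ 0.34722487, -0.62205199, -0.70177362],
       [-0.32296901,  0.62323143, -0.71223142]]), 't': array([-0.56988384, -0.12728594,  1.288843  ])}
{'fov_y': 50.71212539477571, 'cx': 257.6520378477124, 'cy': 195.89078290377992, 'k1': 0.0029723800773721297, 'R': array([[ 0.0277853 , -0.99918838, -0.02916436],
       [-0.98257628, -0.02193639, -0.18456071],
       [ 0.18377115,  0.03378428, -0.98238831]]), 't': array([0.00461411, 0.61314065, 0.86448773])}
```

View pics/scene0.png

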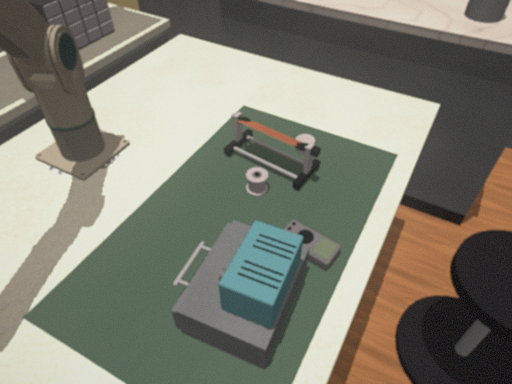

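View pics/top0.png

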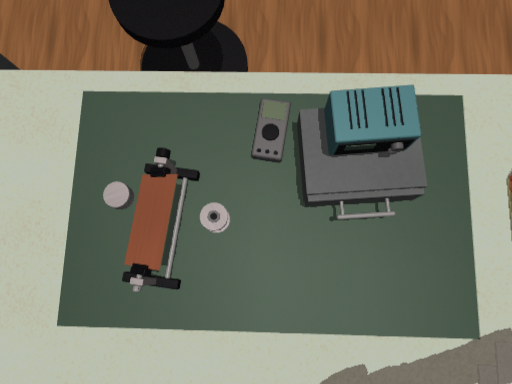

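Run:
```python
from h import *
T=np.load('pics/top0.png.npy')
for n in('top','scene'):
  D=np.load('pics/%s0.png.npy'%n)
  for th in ['drawer_handle','unit','far_jaw','near_jaw','board','holder']:
    for r in robot.mark_of(n,th)[:2]:
        u,v=r['xy']; 
        d=D[int(round(v)),int(round(u))] if 0<=v<384 and 0<=u<512 else 0
        print(n,th,r['conf'],np.round(r['xy'],1),np.round(atd(n,r['xy'],d),4))
print(robot.get_state()['time_s'])
st=robot.get_state(); print(R.from_quat(st['tool_rot']).as_matrix())
```

```text
top drawer_handle 0.63 [363.6 211.7] [ 0.5906 -0.2311  0.0019]
top unit 0.66 [358.3 217.3] [ 0.5684 -0.2052  0.0627]
top far_jaw 0.73 [161.7 172.9] [0.6439 0.2225 0.1324]
top far_jaw 0.39 [366.4 128.3] [ 0.7262 -0.1948  0.1987]
top near_jaw 0.56 [142.9 264.5] [0.4514 0.249  0.127 ]
top board 0.86 [149. 221.] [0.5428 0.2472 0.1145]
top holder 0.59 [161.3 226.1] [0.5303 0.2144 0.1355]
scene drawer_handle 0.7 [189.8 262.7] [ 0.5779 -0.2208  0.0639]
scene unit 0.76 [194.6 274. ] [ 0.6147 -0.2503  0.0847]
scene far_jaw 0.68 [294.8 143.5] [0.6363 0.2146 0.1321]
scene near_jaw 0.7 [245.9 119.4] [0.4533 0.2568 0.124 ]
scene board 0.92 [270.2 130.1] [0.5302 0.2705 0.1032]
scene holder 0.92 [270.9 162.1] [0.5501 0.2438 0.0032]
0.7
[[ 3.69841270e-01  6.56001387e-05  9.29094952e-01]
 [-9.29094954e-01 -1.75963882e-05  3.69841272e-01]
 [ 4.06103542e-05 -9.99999998e-01  5.44408873e-05]]
```

Run:
```python
from h import *
for n in('top','scene'):
    P=cv2.imread('pics/%s0.png'%n).astype(int); D=np.load('pics/%s0.png.npy'%n)
    b,g,r=P[...,0],P[...,1],P[...,2]
    m=(r>110)&(r>1.7*g)&(r>2*b)
    m[:, (210 if n=='top' else 330):]=0
    if n=='top': m[:150]=0
    vs,us=np.nonzero(cv2.erode(m.astype(np.uint8),np.ones((3,3))) & (D>0))
    X=np.array([atd(n,(u,v),D[v,u]) for u,v in zip(us,vs)])
    c=np.median(X,0); 
    for _ in range(5):
        U,S,V=np.linalg.svd(X-X.mean(0)); nn=V[2]*np.sign(V[2][2]); e=(X-X.mean(0))@nn
        X=X[abs(e)<max(2*e.std(),.002)]
    print(n,len(X),'mean',X.mean(0),'normal',nn,'tilt',np.degrees(np.arccos(nn[2])),'std',e.std())
    # board edges : minAreaRect in pixel
    cs,_=cv2.findContours(m.astype(np.uint8),0,2); k=max(cs,key=cv2.contourArea)
    bx=cv2.boxPoints(cv2.minAreaRect(k)); 
    hull=cv2.approxPolyDP(k,4,True)[:,0]
    o=X.mean(0)
    for uv in hull:
        oo,d=ray(n,uv); print(uv, np.round(oo+d*((o-oo)@nn)/(d@nn),4))
# handle
D=np.load('pics/top0.png.npy')
P=cv2.imread('pics/top0.png')
for z in (0.061,):
    for uv in [(337,217),(395,214.5),(366,216)]: print(uv,atz('top',uv,z))
cv2.imwrite('pics/hz.png',cv2.resize(P[180:240,310:440],None,fx=6,fy=6,interpolation=cv2.INTER_NEAREST))
S=cv2.imread('pics/scene0.png')
cv2.imwrite('pics/hz2.png',cv2.resize(S[230:300,160:240],None,fx=8,fy=8,interpolation=cv2.INTER_NEAREST))
cv2.imwrite('pics/bz.png',cv2.resize(P[140:300,90:240],None,fx=3.6,fy=3.6,interpolation=cv2.INTER_NEAREST))
```

```text
top 2646 mean [0.54392806 0.2425878  0.11858466] normal [0.06189591 0.52578122 0.8483649 ] tilt 31.965730303987016 std 0.0009055830894180544
[176 175] [0.6369 0.1885 0.1453]
[143 176] [0.646  0.2758 0.0906]
[125 263] [0.4539 0.2995 0.0899]
[158 269] [0.4432 0.2123 0.1447]
  return _methods._mean(a, axis=axis, dtype=dtype,
  ret = ret.dtype.type(ret / rcount)
<stdin>:12: RuntimeWarning: Mean of empty slice.
Traceback (most recent call last):
numpy.linalg.LinAlgError: 1-dimensional array given. Array must be at least two-dimensional
```

Run:
```python
from h import *
n='scene'
P=cv2.imread('pics/%s0.png'%n).astype(int); D=np.load('pics/%s0.png.npy'%n)
b,g,r=P[...,0],P[...,1],P[...,2]
m=(r>100)&(r>1.5*g); m[:,330:]=0; m[:100]=0;m[170:]=0;m[:,:225]=0
print(m.sum())
vs,us=np.nonzero(m&(D>0))
X=np.array([atd(n,(u,v),D[v,u]) for u,v in zip(us,vs)])
nn=np.array([0.0619,0.5258,0.84836]); o=np.array([0.5439,.2426,.1186])
e=(X-o)@nn; print('scene offset from top plane',np.percentile(e,[10,50,90]), X.mean(0), X.min(0),X.max(0))
D=np.load('pics/top0.png.npy')
P=cv2.imread('pics/top0.png')
for uv in [(337,217),(395,214.5),(366,216)]: print(uv,atz('top',uv,.061))
# depth points at handle
for n,(a,b_,c,d) in (('top',(205,225,330,402)),('scene',(240,290,170,215))):
    D=np.load('pics/%s0.png.npy'%n); I=cv2.imread('pics/%s0.png'%n).astype(int)
    X=[]
    for v in range(a,b_):
        for u in range(c,d):
            x=atd(n,(u,v),D[v,u])
            if .055<x[2]<.072 and I[v,u].sum()>260 and I[v,u].sum()<640: X.append(x)
    X=np.array(X); print(n,len(X),X.mean(0),X.min(0),X.max(0))
    l=cv2.fitLine(X[:,:2].astype(np.float32),cv2.DIST_HUBER,0,.01,.01).ravel(); print(l)
cv2.imwrite('pics/hz.png',cv2.resize(P[180:240,310:440],None,fx=6,fy=6,interpolation=cv2.INTER_NEAREST))
S=cv2.imread('pics/scene0.png')
cv2.imwrite('pics/hz2.png',cv2.resize(S[230:300,160:240],None,fx=8,fy=8,interpolation=cv2.INTER_NEAREST))
cv2.imwrite('pics/bz.png',cv2.resize(P[140:300,90:240],None,fx=3.6,fy=3.6,interpolation=cv2.INTER_NEAREST))
```

```text
290Traceback (most recent call last):
  File "<stdin>", line 8, in <module>
  File "h.py", line 19, in atd
    o,d=ray(n,uv); return o+d*dep
        ~~~^^^^^^
  File "h.py", line 11, in ray
    c=robot.camera_params(n); f=192/np.tan(np.radians(c['fov_y'])/2)
ValueError: time passes only in moves, steps and waits
```

```bash
python3 - <<'E'
s=open('h.py').read()
s=s.replace("def snap","""import pickle,os
_C=pickle.load(open('cam.pkl','rb')) if os.path.exists('cam.pkl') else {n:robot.camera_params(n) for n in('top','scene')}
if not os.path.exists('cam.pkl'): pickle.dump(_C,open('cam.pkl','wb'))
def snap""",1).replace("c=robot.camera_params(n)","c=_C[n]")
open('h.py','w').write(s)
E
cat > m.py <<'E'
from h import *
n='scene'
P=cv2.imread('pics/%s0.png'%n).astype(int); D=np.load('pics/%s0.png.npy'%n)
b,g,r=P[...,0],P[...,1],P[...,2]
m=(r>100)&(r>1.5*g); m[:,330:]=0; m[:100]=0;m[170:]=0;m[:,:225]=0
vs,us=np.nonzero(m&(D>0))
X=np.array([atd(n,(u,v),D[v,u]) for u,v in zip(us,vs)])
nn=np.array([0.0619,0.5258,0.84836]); o=np.array([0.5439,.2426,.1186])
e=(X-o)@nn; print('scene offset from top plane',np.percentile(e,[10,50,90]), X.mean(0), X.min(0),X.max(0))
D=np.load('pics/top0.png.npy')
P=cv2.imread('pics/top0.png')
for uv in [(337,217),(395,214.5),(366,216)]: print(uv,atz('top',uv,.061))
for n,(a,b_,c,d) in (('top',(205,225,330,402)),('scene',(240,290,170,215))):
    D=np.load('pics/%s0.png.npy'%n); I=cv2.imread('pics/%s0.png'%n).astype(int)
    X=[]
    for v in range(a,b_):
        for u in range(c,d):
            x=atd(n,(u,v),D[v,u])
            if .055<x[2]<.072 and I[v,u].sum()>260 and I[v,u].sum()<640: X.append(x)
    X=np.array(X); print(n,len(X),X.mean(0),X.min(0),X.max(0))
    l=cv2.fitLine(X[:,:2].astype(np.float32),cv2.DIST_HUBER,0,.01,.01).ravel(); print(l)
cv2.imwrite('pics/hz.png',cv2.resize(P[180:240,310:440],None,fx=6,fy=6,interpolation=cv2.INTER_NEAREST))
S=cv2.imread('pics/scene0.png')
cv2.imwrite('pics/hz2.png',cv2.resize(S[230:300,160:240],None,fx=8,fy=8,interpolation=cv2.INTER_NEAREST))
cv2.imwrite('pics/bz.png',cv2.resize(P[140:300,90:240],None,fx=3.6,fy=3.6,interpolation=cv2.INTER_NEAREST))
E
python3 m.py
```

```text
scene offset from top plane [0.00098679 0.00146527 0.00193773] [0.54771532 0.24160063 0.1206747 ] [0.45284899 0.19543805 0.09418012] [0.64103244 0.29047016 0.14554889]
(337, 217) [ 0.5681835 -0.158457   0.061    ]
(395, 214.5) [ 0.57685728 -0.2866667   0.061     ]
(366, 216) [ 0.57196532 -0.22265802  0.061     ]
top 326 [ 0.5767431  -0.21864423  0.06519871] [ 0.56534829 -0.28375959  0.05890781] [ 0.59751523 -0.15739829  0.0717695 ]
[ 0.06993287 -0.9975517   0.5750572  -0.2202414 ]
scene 305 [ 0.580015   -0.22358652  0.06480384] [ 0.56738929 -0.28491341  0.05755589] [ 0.6064002  -0.15551068  0.07017023]
[ 0.09655782 -0.99532735  0.57912827 -0.22660379]
```

View zooms.

View pics/hz.png

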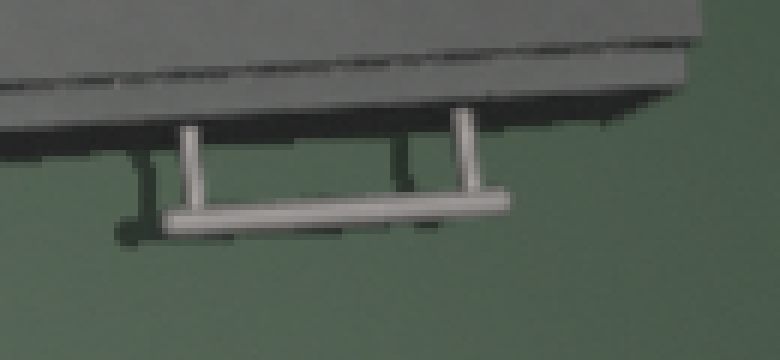

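View pics/bz.png

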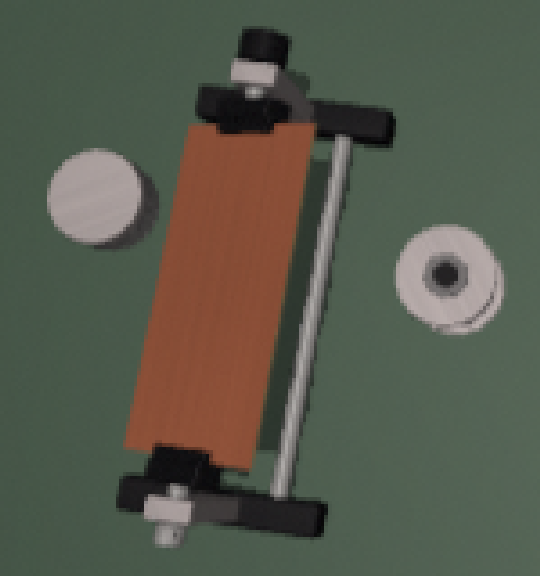

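View pics/hz2.png

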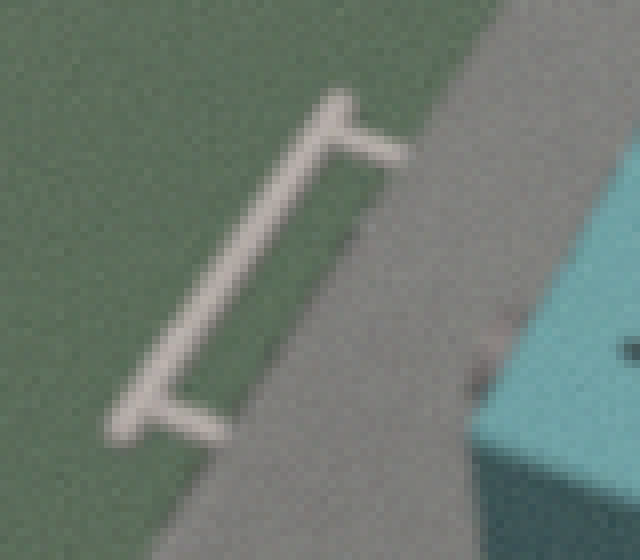

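```bash
cat >> h.py <<'E'
def goal(p,M):
    s=robot.get_state(); M0=R.from_quat(s['tool_rot']).as_matrix()
    d=M0.T@(np.array(p)-s['position'])/0.1; t=R.from_matrix(M0.T@np.array(M)).as_rotvec()/np.radians(45)
    print('t',round(s['time_s'],2),'pos',np.round(s['position'],4),'F',np.round(s['ft_force'],2),'gap',round(s['finger_gap'],4))
    print('travel',np.round(d,3),'turn',np.round(t,3)); return d,t
def down(yaw):
    c,s_=np.cos(yaw),np.sin(yaw); x=np.array([c,s_,0]); y=np.array([0,0,-1.]); return np.stack([x,y,np.cross(x,y)],1)
E
python3 - <<'E'
from h import *
for n,a,b in (('top',(337.4,217),(394.7,213.3)),('scene',(202.5,242.5),(176,282.5))):
    A=atz(n,a,.061);B=atz(n,b,.061); print(n,A,B,(A+B)/2,np.linalg.norm(A-B),np.degrees(np.arctan2(B[0]-A[0],A[1]-B[1])))
# top plate edge of unit, front top edge z=.097
A=atz('top',(310,194.2),.097);B=atz('top',(425,187),.097);print(A,B,np.degrees(np.arctan2(B[0]-A[0],A[1]-B[1])))
goal([.575,-.222,.16],down(np.radians(4.9)))
E
```

```text
top [ 0.56820474 -0.15934382  0.061     ] [ 0.57953681 -0.28609864  0.061     ] [ 0.57387077 -0.22272123  0.061     ] 0.1272603661128358 5.1087478947574745
scene [ 0.56930365 -0.15715541  0.061     ] [ 0.58038851 -0.27649974  0.061     ] [ 0.57484608 -0.21682757  0.061     ] 0.11985801357808876 5.3064798993203945
[ 0.61164009 -0.09478511  0.097     ] [ 0.63293106 -0.34171365  0.097     ] 4.928036580972099
t 0.7 pos [ 0.2404 -0.6039  0.2055] F [ 0.13 -0.17  0.47] gap 0.0941
travel [-2.311  0.455  4.521] turn [-0.    -1.627  0.   ]
```

```bash
cat >> h.py <<'E'
def plan(p,M,n,p0=None,M0=None):
    s=robot.get_state()
    p0=s['position'] if p0 is None else np.array(p0); M0=R.from_quat(s['tool_rot']).as_matrix() if M0 is None else M0
    rv=R.from_matrix(M0.T@M).as_rotvec(); p=np.array(p)
    print('t',round(s['time_s'],2),'pos',np.round(s['position'],4),'F',np.round(s['ft_force'],2),'gap',round(s['finger_gap'],4))
    for i in range(n):
        Mi=M0@R.from_rotvec(rv*i/n).as_matrix(); print(np.round(Mi.T@(p-p0)/n/.1,3).tolist(),np.round(rv/n/np.radians(45),3).tolist())
E
python3 - <<'E'
from h import *
plan([.574,-.221,.17],down(np.radians(5.0)),5)
E
```

```text
t 0.7 pos [ 0.2404 -0.6039  0.2055] F [ 0.13 -0.17  0.47] gap 0.0941
[-0.465, 0.071, 0.903] [-0.0, -0.326, 0.0]
[-0.221, 0.071, 0.991] [-0.0, -0.326, 0.0]
[0.037, 0.071, 1.015] [-0.0, -0.326, 0.0]
[0.293, 0.071, 0.973] [-0.0, -0.326, 0.0]
[0.529, 0.071, 0.867] [-0.0, -0.326, 0.0]
```

```bash
python3 -m creep '[{"travel":[-0.16,0.02,0.3],"turn":[0,-0.11,0],"grip":0.2},{"travel":[-0.31,0.04,0.6],"turn":[0,-0.22,0],"grip":-0.36},{"travel":[-0.465,0.07,0.9],"turn":[0,-0.326,0],"grip":-0.36},{"travel":[-0.465,0.07,0.9],"turn":[0,-0.326,0],"grip":-0.36},{"travel":[-0.465,0.07,0.9],"turn":[0,-0.326,0],"grip":-0.36}]'
python3 - <<'E'
from h import *
plan([.574,-.221,.17],down(np.radians(5.0)),4)
E
```

```text
time_s: 1.12
position: [0.309, -0.5256, 0.1986]
tool_rot: [-0.631, 0.318, -0.318, 0.632]
ft_force: [-0.5, -0.8, 0.3]
finger_gap: 0.0641
t 1.12 pos [ 0.309  -0.5256  0.1986] F [-0.49 -0.81  0.29] gap 0.0641
[-0.216, 0.073, 0.986] [-0.0, -0.324, 0.0]
[0.039, 0.073, 1.009] [-0.0, -0.324, 0.0]
[0.292, 0.072, 0.966] [-0.0, -0.324, 0.0]
[0.526, 0.072, 0.861] [-0.0, -0.324, 0.0]
```

Works to plan; two more of the same sort.

```bash
python3 -m creep '[{"travel":[-0.08,0.02,0.35],"turn":[0,-0.11,0],"grip":-0.36},{"travel":[-0.15,0.05,0.7],"turn":[0,-0.22,0],"grip":-0.36},{"travel":[-0.216,0.07,0.98],"turn":[0,-0.324,0],"grip":-0.36},{"travel":[-0.216,0.07,0.98],"turn":[0,-0.324,0],"grip":-0.36},{"travel":[-0.216,0.07,0.98],"turn":[0,-0.324,0],"grip":-0.36}]'
python3 -m creep '[{"travel":[0.01,0.02,0.35],"turn":[0,-0.11,0],"grip":-0.36},{"travel":[0.02,0.05,0.7],"turn":[0,-0.22,0],"grip":-0.36},{"travel":[0.039,0.07,1],"turn":[0,-0.324,0],"grip":-0.36},{"travel":[0.039,0.07,1],"turn":[0,-0.324,0],"grip":-0.36},{"travel":[0.039,0.07,1],"turn":[0,-0.324,0],"grip":-0.36}]'
python3 - <<'E'
from h import *
plan([.574,-.221,.15],down(np.radians(5.0)),2)
E
```

```text
time_s: 1.53
position: [0.3752, -0.4499, 0.1919]
tool_rot: [-0.667, 0.234, -0.235, 0.667]
ft_force: [-0.2, -0.4, 0.4]
finger_gap: 0.0314
time_s: 1.95
position: [0.4407, -0.3754, 0.185]
tool_rot: [0.691, -0.148, 0.149, -0.691]
ft_force: [0.3, -0.9, -0.1]
finger_gap: 0.0299
t 1.95 pos [ 0.4407 -0.3754  0.185 ] F [ 0.3  -0.86 -0.11] gap 0.0299
[0.29, 0.175, 0.978] [0.0, -0.325, 0.001]
[0.528, 0.175, 0.873] [0.0, -0.325, 0.001]
```

```bash
python3 -m creep '[{"travel":[0.1,0.05,0.35],"turn":[0,-0.11,0],"grip":-0.36},{"travel":[0.2,0.1,0.7],"turn":[0,-0.22,0],"grip":-0.36},{"travel":[0.29,0.17,0.98],"turn":[0,-0.325,0],"grip":-0.36},{"travel":[0.29,0.17,0.98],"turn":[0,-0.325,0],"grip":-0.36},{"travel":[0.29,0.17,0.98],"turn":[0,-0.325,0],"grip":-0.36}]'
python3 -m creep '[{"travel":[0.2,0.05,0.3],"turn":[0,-0.11,0],"grip":-0.36},{"travel":[0.4,0.1,0.6],"turn":[0,-0.22,0],"grip":-0.36},{"travel":[0.528,0.17,0.87],"turn":[0,-0.325,0],"grip":-0.36},{"travel":[0.528,0.17,0.87],"turn":[0,-0.325,0],"grip":-0.36},{"travel":[0.528,0.17,0.87],"turn":[0,-0.325,0],"grip":-0.36}]'
python3 - <<'E'
from h import *
goal([.574,-.221,.045],down(np.radians(5.0)))
snap('top','t1.png');snap('scene','s1.png')
cv2.imwrite('pics/s1z.png',np.hstack([cv2.resize(cv2.imread('pics/s1.png')[170:320,130:290],None,fx=2.5,fy=2.5),cv2.resize(cv2.imread('pics/t1.png')[150:300,290:450],None,fx=2.5,fy=2.5)]))
E
```

```text
time_s: 2.37
position: [0.5069, -0.2995, 0.1676]
tool_rot: [0.705, -0.06, 0.06, -0.704]
ft_force: [-0.3, -0.6, 0.3]
finger_gap: 0.0302
time_s: 2.78
position: [0.573, -0.2247, 0.1501]
tool_rot: [0.707, 0.028, -0.029, -0.706]
ft_force: [0.1, -0.6, -0.3]
finger_gap: 0.0299
t 2.78 pos [ 0.573  -0.2247  0.1501] F [ 0.11 -0.65 -0.27] gap 0.0299
travel [0.015 1.05  0.039] turn [ 0.003 -0.007 -0.002]
```

View pics/s1z.png

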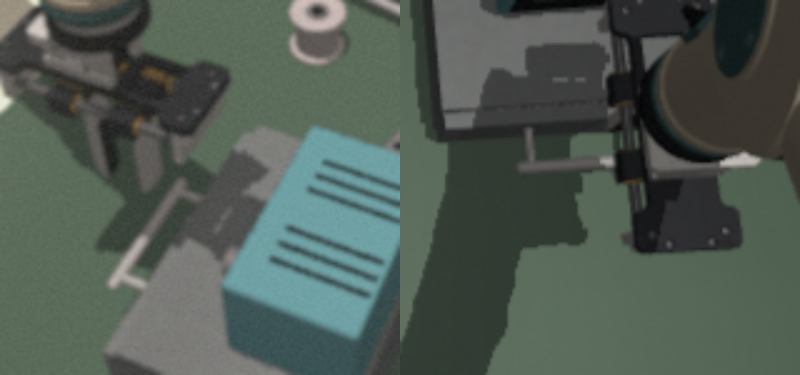

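```bash
python3 -m creep '[{"travel":[0.01,0.3,0.02],"turn":[0,0,0],"grip":-0.36},{"travel":[0.015,0.6,0.04],"turn":[0,0,0],"grip":-0.36},{"travel":[0.015,0.85,0.04],"turn":[0,0,0],"grip":-0.36},{"travel":[0.015,1,0.04],"turn":[0,0,0],"grip":-0.36},{"travel":[0.015,1,0.04],"turn":[0,0,0],"grip":-0.36}]'
python3 -m creep '[{"travel":[0,0.03,0],"turn":[0,0,0],"grip":-0.7},{"travel":[0,0.05,0],"turn":[0,0,0],"grip":-1},{"travel":[0,0.05,0],"turn":[0,0,0],"grip":-1},{"travel":[0,0.05,0],"turn":[0,0,0],"grip":-1},{"travel":[0,0.05,0],"turn":[0,0,0],"grip":-1}]'
```

```text
time_s: 3.3
position: [0.5688, -0.2262, 0.0474]
tool_rot: [0.708, 0.023, -0.029, -0.705]
ft_force: [-1.3, -0.2, 0.0]
finger_gap: 0.0296
time_s: 3.72
position: [0.5696, -0.2278, 0.0435]
tool_rot: [0.709, 0.023, -0.028, -0.704]
ft_force: [2.8, -3.2, 1.2]
finger_gap: 0.0099
```

Run:
```python
from h import *
s=robot.get_state()
goal(s['position']+[-.15*np.cos(np.radians(5)),-.15*np.sin(np.radians(5)),.001],down(np.radians(5.0)))
```

```text
t 3.72 pos [ 0.5696 -0.2278  0.0435] F [ 2.78 -3.2   1.18] gap 0.0099
travel [-1.5    0.    -0.022] turn [ 0.008 -0.018 -0.009]
```

```bash
python3 -m creep '[{"travel":[-0.12,0,0],"turn":[0,0,0],"grip":-1},{"travel":[-0.3,0,0],"turn":[0,0,0],"grip":-1},{"travel":[-0.5,0,-0.01],"turn":[0,0,0],"grip":-1},{"travel":[-0.68,0,-0.01],"turn":[0,0,0],"grip":-1},{"travel":[-0.8,0,-0.01],"turn":[0,0,0],"grip":-1}]'
python3 -m creep '[{"travel":[-0.15,0,0],"turn":[0,0,0],"grip":-1},{"travel":[-0.3,0,0],"turn":[0,0,0],"grip":-1},{"travel":[-0.45,0,-0.01],"turn":[0,0,0],"grip":-1},{"travel":[-0.58,0,-0.01],"turn":[0,0,0],"grip":-1},{"travel":[-0.68,0,-0.01],"turn":[0,0,0],"grip":-1}]'
```

```text
time_s: 4.13
position: [0.4871, -0.2351, 0.0436]
tool_rot: [0.709, 0.022, -0.029, -0.704]
ft_force: [2.1, -3.4, -11.6]
finger_gap: 0.0103
time_s: 4.55
position: [0.4174, -0.2411, 0.0436]
tool_rot: [0.709, 0.021, -0.029, -0.705]
ft_force: [1.2, -4.0, -17.6]
finger_gap: 0.0104
```

```bash
python3 -m creep '[{"travel":[0,0,0],"turn":[0,0,0],"grip":-0.5},{"travel":[0,0,0],"turn":[0,0,0],"grip":-0.36},{"travel":[0,0,0],"turn":[0,0,0],"grip":-0.36},{"travel":[0,-0.25,0],"turn":[0,0,0],"grip":-0.36},{"travel":[0,-0.6,0],"turn":[0,0,0],"grip":-0.36}]'
python3 -m creep '[{"travel":[-0.1,-0.4,0],"turn":[0,0,0],"grip":-0.36},{"travel":[-0.1,-0.7,-0.4],"turn":[0,0,0],"grip":0},{"travel":[-0.1,-0.9,-0.7],"turn":[0,0.12,0],"grip":1},{"travel":[-0.1,-0.95,-1],"turn":[0,0.24,0],"grip":1},{"travel":[-0.1,-0.95,-1],"turn":[0,0.36,0],"grip":1}]'
python3 - <<'E'
from h import *
snap('top','t2.png');snap('scene','s2.png')
cv2.imwrite('pics/s2z.png',np.hstack([cv2.resize(cv2.imread('pics/s2.png')[170:320,110:270],None,fx=2.5,fy=2.5),cv2.resize(cv2.imread('pics/t2.png')[150:300,290:450],None,fx=2.5,fy=2.5)]))
for n in('top','scene'):
  for th in('block_ridge','block','drawer_handle'):
    for r in robot.mark_of(n,th)[:2]:
      z={'block_ridge':.0695,'block':.0195,'drawer_handle':.061}[th]
      print(n,th,r['conf'],np.round(r['xy'],1),atz(n,r['xy'],z))
E
```

```text
time_s: 4.97
position: [0.4173, -0.2393, 0.1028]
tool_rot: [0.708, 0.02, -0.031, -0.706]
ft_force: [1.0, -1.0, -0.0]
finger_gap: 0.0299
time_s: 5.38
position: [0.4179, -0.3476, 0.2017]
tool_rot: [0.707, -0.081, 0.076, -0.698]
ft_force: [0.4, -0.5, -0.3]
finger_gap: 0.0532
top block_ridge 0.92 [373.1 230.5] [ 0.53909251 -0.23540223  0.0695    ]
top block 0.92 [366.5 231.2] [ 0.54244576 -0.23278647  0.0195    ]
top drawer_handle 0.71 [372.9 287.6] [ 0.41669315 -0.23407478  0.061     ]
scene block_ridge 0.74 [169.1 256.6] [ 0.52923275 -0.23270005  0.0695    ]
scene block_ridge 0.56 [244.9 121.4] [0.41714051 0.31191484 0.0695    ]
scene block 0.64 [176.  267.4] [ 0.53481789 -0.22514026  0.0195    ]
scene block 0.62 [303.1 148.9] [0.6192149  0.33468519 0.0195    ]
scene drawer_handle 0.76 [129.8 239.8] [ 0.41184266 -0.23440257  0.061     ]
```

View pics/s2z.png

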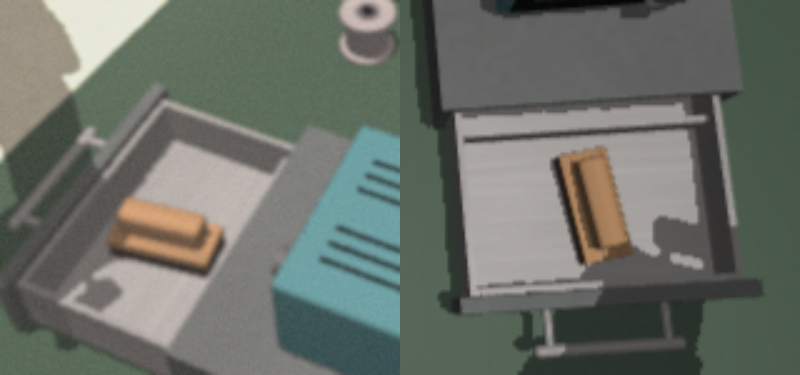

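```bash
cat > blk.py <<'E'
from h import *
import sys
def block(f,n,roi,zmin,zmax):
    D=np.load('pics/%s.npy'%f); I=cv2.imread('pics/'+f).astype(int); v0,v1,u0,u1=roi; X=[]
    for v in range(v0,v1):
        for u in range(u0,u1):
            b,g,r=I[v,u]
            x=atd(n,(u,v),D[v,u])
            if r>1.35*b and r>80 and zmin<x[2]<zmax: X.append(x)
    X=np.array(X)
    if len(X)<5: print(n,'few',len(X)); return
    (c,wh,a)=cv2.minAreaRect((X[:,:2]*1000).astype(np.float32))
    vals,vec=np.linalg.eigh(np.cov(X[:,:2].T)); l=vec[:,1]
    print(n,len(X),'mean',X.mean(0).round(4),'rect',np.round(c,1),np.round(wh,1),round(a,1),'pca yaw',np.degrees(np.arctan2(l[1],l[0])).round(1)%180,'z',np.percentile(X[:,2],[5,50,95]).round(4))
if __name__=='__main__':
    block('t2.png','top',(200,265,340,420),.066,.085)
    block('t2.png','top',(200,265,340,420),.03,.062)
    block('t2.png','top',(200,265,340,420),.03,.085)
    block('s2.png','scene',(240,290,140,210),.068,.085)
    block('s2.png','scene',(240,290,140,210),.03,.085)
E
python3 blk.py; python3 -c "
import cv2
cv2.imwrite('pics/t2zz.png',cv2.resize(cv2.imread('pics/t2.png')[200:265,340:415],None,fx=8,fy=8,interpolation=cv2.INTER_NEAREST))"
```

```text
top 421 mean [ 0.5397 -0.2289  0.0743] rect [ 540.3 -229.6] [79.6 26.1] 13.3 pca yaw 13.400000000000006 z [0.0714 0.0744 0.0771]
top 332 mean [ 0.5346 -0.2232  0.0466] rect [ 539.6 -229.4] [98.3 43.7] 13.5 pca yaw 15.800000000000011 z [0.0439 0.0465 0.0497]
top 753 mean [ 0.5374 -0.2264  0.0621] rect [ 539.6 -229.4] [98.3 43.7] 13.5 pca yaw 14.5 z [0.0445 0.0723 0.0765]
scene 340 mean [ 0.5418 -0.2303  0.0741] rect [ 540.6 -229.5] [79.8 25.4] 12.5 pca yaw 13.699999999999989 z [0.0689 0.0745 0.0768]
scene 848 mean [ 0.5475 -0.2347  0.0589] rect [ 541.3 -229.2] [99.4 42.7] 14.6 pca yaw 18.19999999999999 z [0.039  0.0578 0.0762]
```

View pics/t2zz.png

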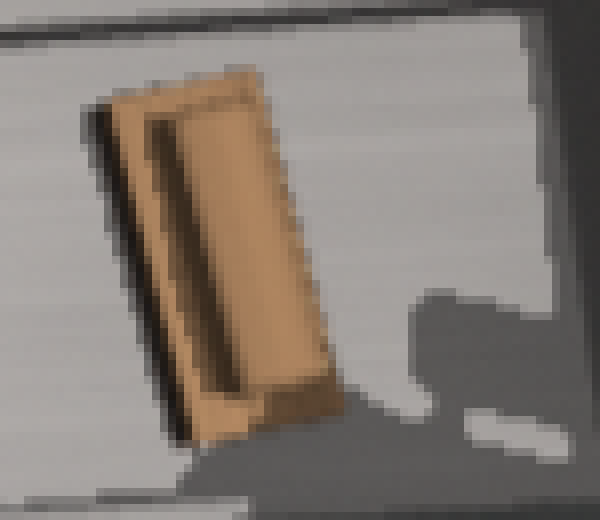

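Run:
```python
from h import *
plan([.540,-.2295,.16],down(np.radians(-76.6)),2)
```

```text
t 5.78 pos [ 0.4163 -0.338   0.1979] F [-0.25  0.29 -0.17] gap 0.0856
[0.497, 0.178, 0.659] [0.009, 0.72, -0.006]
[0.066, 0.185, 0.821] [0.009, 0.72, -0.006]
```

```bash
python3 -m creep '[{"travel":[0.15,0.05,0.2],"turn":[0,0.15,0],"grip":0.28},{"travel":[0.3,0.1,0.4],"turn":[0,0.3,0],"grip":0.28},{"travel":[0.5,0.18,0.66],"turn":[0.01,0.45,0],"grip":0.28},{"travel":[0.5,0.18,0.66],"turn":[0.01,0.6,0],"grip":0.28},{"travel":[0.5,0.18,0.66],"turn":[0.01,0.73,0],"grip":0.28}]'
python3 - <<'E'
from h import *
goal([.540,-.2295,.15],down(np.radians(-76.6)))
E
```

```text
time_s: 6.2
position: [0.48, -0.2807, 0.178]
tool_rot: [-0.654, 0.274, -0.264, 0.654]
ft_force: [-1.2, -0.6, 0.1]
finger_gap: 0.0613
t 6.2 pos [ 0.48   -0.2807  0.178 ] F [-1.16 -0.58  0.06] gap 0.0613
travel [0.071 0.275 0.787] turn [ 0.01   0.71  -0.015]
```

```bash
python3 -m creep '[{"travel":[0.02,0.1,0.25],"turn":[0,0.15,0],"grip":0.28},{"travel":[0.04,0.15,0.5],"turn":[0,0.3,0],"grip":0.28},{"travel":[0.07,0.275,0.79],"turn":[0.01,0.45,-0.01],"grip":0.28},{"travel":[0.07,0.275,0.79],"turn":[0.01,0.6,-0.01],"grip":0.28},{"travel":[0.07,0.275,0.79],"turn":[0.01,0.71,-0.01],"grip":0.28}]'
python3 -m creep '[{"travel":[0,0.1,0],"turn":[0,0,0],"grip":0.28},{"travel":[0,0.1,0],"turn":[0,0,0],"grip":0.28},{"travel":[0,0.1,0],"turn":[0,0,0],"grip":0.28},{"travel":[0,0.1,0],"turn":[0,0,0],"grip":0.28},{"travel":[0,0.1,0],"turn":[0,0,0],"grip":0.28}]'
python3 - <<'E'
from h import *
goal([.540,-.2295,.051],down(np.radians(-76.6)))
E
```

```text
time_s: 6.62
position: [0.541, -0.2258, 0.1488]
tool_rot: [-0.554, 0.44, -0.436, 0.556]
ft_force: [-0.2, 0.2, 0.8]
finger_gap: 0.0601
time_s: 7.03
position: [0.5409, -0.2261, 0.1389]
tool_rot: [-0.554, 0.44, -0.436, 0.556]
ft_force: [-0.5, -0.0, -0.0]
finger_gap: 0.06
t 7.03 pos [ 0.5409 -0.2261  0.1389] F [-0.52 -0.01 -0.  ] gap 0.06
travel [ 0.036  0.879 -0.014] turn [ 0.003  0.001 -0.007]
```

```bash
python3 -m creep '[{"travel":[0.02,0.2,-0.01],"turn":[0,0,0],"grip":0.28},{"travel":[0.036,0.45,-0.01],"turn":[0,0,-0.007],"grip":0.28},{"travel":[0.036,0.65,-0.01],"turn":[0,0,-0.007],"grip":0.28},{"travel":[0.036,0.75,-0.01],"turn":[0,0,-0.007],"grip":0.28},{"travel":[0.036,0.75,-0.01],"turn":[0,0,-0.007],"grip":0.28}]'
python3 - <<'E'
from h import *
goal([.540,-.2295,.051],down(np.radians(-76.6)))
E
```

```text
time_s: 7.45
position: [0.5388, -0.2291, 0.062]
tool_rot: [0.556, -0.44, 0.436, -0.554]
ft_force: [-0.3, -0.3, -0.1]
finger_gap: 0.0599
t 7.45 pos [ 0.5388 -0.2291  0.062 ] F [-0.33 -0.29 -0.06] gap 0.0599
travel [0.007 0.11  0.011] turn [ 0.007  0.001 -0.003]
```

```bash
python3 -m creep '[{"travel":[0,0.05,0],"turn":[0,0,0],"grip":0.28},{"travel":[0.007,0.105,0.01],"turn":[0.007,0,-0.003],"grip":0.28},{"travel":[0.007,0.105,0.01],"turn":[0.007,0,-0.003],"grip":0.28},{"travel":[0.007,0.105,0.01],"turn":[0.007,0,-0.003],"grip":-0.2},{"travel":[0.007,0.105,0.01],"turn":[0.007,0,-0.003],"grip":-0.7}]'
python3 -m creep '[{"travel":[0,0,0],"turn":[0,0,0],"grip":-1},{"travel":[0,0,0],"turn":[0,0,0],"grip":-1},{"travel":[0,0,0],"turn":[0,0,0],"grip":-1},{"travel":[0,0,0],"turn":[0,0,0],"grip":-1},{"travel":[0,0,0],"turn":[0,0,0],"grip":-1}]'
python3 - <<'E'
from h import *
goal([.540,-.2295,.051],down(np.radians(-76.6)))
print(robot.get_state()['tool_rot'])
E
```

```text
time_s: 7.87
position: [0.5404, -0.2297, 0.0522]
tool_rot: [-0.555, 0.438, -0.438, 0.555]
ft_force: [-0.7, -1.2, -0.1]
finger_gap: 0.0502
time_s: 8.28
position: [0.5405, -0.2295, 0.0523]
tool_rot: [-0.555, 0.438, -0.438, 0.555]
ft_force: [-0.4, 0.8, 1.2]
finger_gap: 0.0259
t 8.28 pos [ 0.5405 -0.2295  0.0523] F [-0.36  0.76  1.17] gap 0.0259
travel [-0.001  0.013 -0.005] turn [-0.002  0.001  0.   ]
[-0.55467371  0.43773053 -0.43844228  0.55542545]
```

```bash
python3 -m creep '[{"travel":[0,-0.15,0],"turn":[0,0,0],"grip":-1},{"travel":[0,-0.35,0],"turn":[0,0,0],"grip":-1},{"travel":[0,-0.6,0],"turn":[0,0,0],"grip":-1},{"travel":[0,-0.85,0],"turn":[0,0,0],"grip":-1},{"travel":[0,-1,0],"turn":[0,0,0],"grip":-1}]'
cat >> h.py <<'E'
nn=np.array([0.0619,0.5258,0.8484]); nn/=np.linalg.norm(nn)
yb=np.array([0.9925,-0.122,0.]); yb-=nn*(yb@nn); yb/=np.linalg.norm(yb); xb=np.cross(yb,nn)
B=np.array([.545,.244,.1176]); MB=np.stack([yb,-nn,-xb],1); H=0.0328
def bt(y,h,x=0): return B+yb*y+nn*(H+h)+xb*x
def bst():
    s=robot.get_state(); d=s['position']-B; F=s['ft_force']
    print('board y %.1f x %.1f h %.1f mm'%(d@yb*1e3,d@xb*1e3,(d@nn-H)*1e3),'F n %.2f y %.2f x %.2f'%(F@nn,F@yb,F@xb),'ori',np.degrees(R.from_matrix(MB.T@R.from_quat(s['tool_rot']).as_matrix()).as_rotvec()).round(2),'t',round(s['time_s'],2),'gap',round(s['finger_gap'],4))
E
python3 - <<'E'
from h import *
print(MB, bt(.058,.1))
T=np.array([.56,.0,.25])
plan(T,down(np.radians(-7)),3)
snap('scene','s3.png');
cv2.imwrite('pics/s3z.png',cv2.resize(cv2.imread('pics/s3.png')[100:330,80:350],None,fx=2.5,fy=2.5))
E
```

```text
time_s: 8.7
position: [0.541, -0.23, 0.1544]
tool_rot: [-0.554, 0.437, -0.439, 0.556]
ft_force: [-0.2, 0.1, -2.6]
finger_gap: 0.0257
[[ 0.99270116 -0.06189753  0.10350414]
 [-0.12057827 -0.52577902  0.84203165]
 [ 0.00230063 -0.84836615 -0.52940494]] [0.61079666 0.30682991 0.23039646]
t 8.7 pos [ 0.541  -0.23    0.1544] F [-0.19  0.05 -2.63] gap 0.0257
[-0.73, -0.319, 0.241] [-0.001, -0.515, 0.001]
[-0.577, -0.319, 0.509] [-0.001, -0.515, 0.001]
[-0.33, -0.319, 0.695] [-0.001, -0.515, 0.001]
```

View pics/s3z.png

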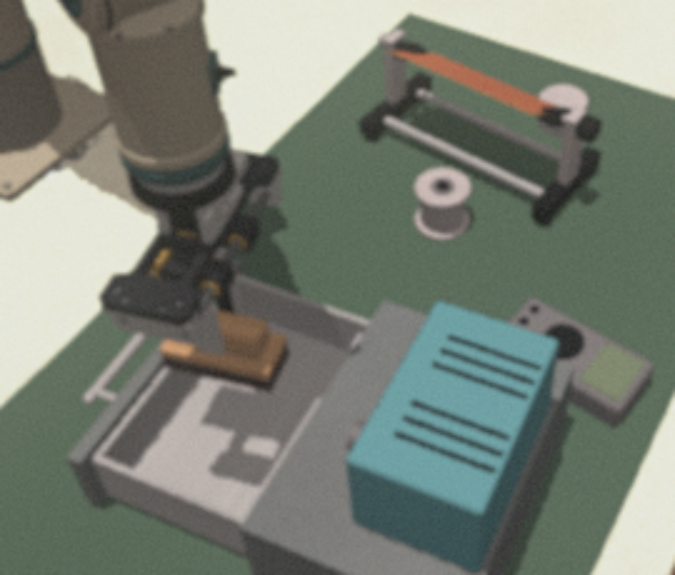

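```bash
python3 -m creep '[{"travel":[-0.15,-0.1,0.05],"turn":[0,-0.1,0],"grip":-1},{"travel":[-0.3,-0.18,0.1],"turn":[0,-0.2,0],"grip":-1},{"travel":[-0.45,-0.25,0.15],"turn":[0,-0.31,0],"grip":-1},{"travel":[-0.6,-0.32,0.2],"turn":[0,-0.42,0],"grip":-1},{"travel":[-0.73,-0.32,0.24],"turn":[0,-0.515,0],"grip":-1}]'
python3 -m creep '[{"travel":[-0.15,-0.1,0.12],"turn":[0,-0.1,0],"grip":-1},{"travel":[-0.3,-0.18,0.25],"turn":[0,-0.2,0],"grip":-1},{"travel":[-0.42,-0.25,0.37],"turn":[0,-0.31,0],"grip":-1},{"travel":[-0.55,-0.32,0.48],"turn":[0,-0.42,0],"grip":-1},{"travel":[-0.58,-0.32,0.51],"turn":[0,-0.515,0],"grip":-1}]'
python3 - <<'E'
from h import *
plan(bt(.05,.09),MB,4)
E
```

```text
time_s: 9.17
position: [0.549, -0.1528, 0.1887]
tool_rot: [-0.632, 0.313, -0.319, 0.633]
ft_force: [0.1, -0.1, -1.4]
finger_gap: 0.0254
time_s: 9.58
position: [0.5552, -0.0718, 0.2209]
tool_rot: [-0.683, 0.177, -0.183, 0.685]
ft_force: [0.2, 0.2, -1.8]
finger_gap: 0.0255
t 9.58 pos [ 0.5552 -0.0718  0.2209] F [ 0.24  0.2  -1.8 ] gap 0.0255
[-0.358, -0.001, 0.872] [-0.176, -0.123, -0.033]
[-0.271, -0.132, 0.894] [-0.176, -0.123, -0.033]
[-0.18, -0.261, 0.888] [-0.176, -0.123, -0.033]
[-0.088, -0.386, 0.856] [-0.176, -0.123, -0.033]
```

```bash
python3 -m creep '[{"travel":[-0.1,-0.05,0.2],"turn":[-0.04,-0.03,-0.01],"grip":-1},{"travel":[-0.2,-0.1,0.4],"turn":[-0.08,-0.06,-0.02],"grip":-1},{"travel":[-0.28,-0.15,0.6],"turn":[-0.12,-0.09,-0.03],"grip":-1},{"travel":[-0.36,-0.15,0.8],"turn":[-0.176,-0.123,-0.033],"grip":-1},{"travel":[-0.36,-0.15,0.87],"turn":[-0.176,-0.123,-0.033],"grip":-1}]'
python3 -m creep '[{"travel":[-0.07,-0.05,0.2],"turn":[-0.04,-0.03,-0.01],"grip":-1},{"travel":[-0.14,-0.1,0.4],"turn":[-0.08,-0.06,-0.02],"grip":-1},{"travel":[-0.2,-0.13,0.6],"turn":[-0.12,-0.09,-0.03],"grip":-1},{"travel":[-0.27,-0.16,0.8],"turn":[-0.176,-0.123,-0.033],"grip":-1},{"travel":[-0.27,-0.16,0.89],"turn":[-0.176,-0.123,-0.033],"grip":-1}]'
python3 - <<'E'
from h import *
bst()
plan(bt(.05,.08),MB,2)
E
```

```text
time_s: 10.0
position: [0.5665, 0.0293, 0.2349]
tool_rot: [0.738, -0.144, 0.142, -0.643]
ft_force: [0.1, 2.2, -2.3]
finger_gap: 0.0255
time_s: 10.42
position: [0.5763, 0.1297, 0.2362]
tool_rot: [0.788, -0.111, 0.101, -0.597]
ft_force: [0.5, 2.0, -2.7]
finger_gap: 0.0258
board y 45.1 x 155.8 h 9.7 mm F n -1.24 y 0.26 x -3.21 ori [16.24  9.93  2.85] t 10.42 gap 0.0258
t 10.42 pos [0.5763 0.1297 0.2362] F [ 0.51  2.02 -2.75] gap 0.0258
[-0.129, -0.118, 0.837] [-0.18, -0.11, -0.032]
[-0.052, -0.238, 0.82] [-0.18, -0.11, -0.032]
```

```bash
python3 -m creep '[{"travel":[-0.03,-0.1,0.2],"turn":[-0.04,-0.03,-0.01],"grip":-1},{"travel":[-0.06,-0.15,0.4],"turn":[-0.08,-0.06,-0.02],"grip":-1},{"travel":[-0.09,-0.15,0.6],"turn":[-0.12,-0.09,-0.03],"grip":-1},{"travel":[-0.12,-0.15,0.8],"turn":[-0.18,-0.11,-0.033],"grip":-1},{"travel":[-0.13,-0.15,0.84],"turn":[-0.18,-0.11,-0.033],"grip":-1}]'
python3 -m creep '[{"travel":[-0.02,-0.05,0.2],"turn":[-0.04,-0.03,-0.01],"grip":-1},{"travel":[-0.03,-0.1,0.4],"turn":[-0.08,-0.06,-0.02],"grip":-1},{"travel":[-0.04,-0.15,0.6],"turn":[-0.12,-0.09,-0.03],"grip":-1},{"travel":[-0.05,-0.2,0.8],"turn":[-0.18,-0.11,-0.033],"grip":-1},{"travel":[-0.05,-0.21,0.82],"turn":[-0.18,-0.11,-0.033],"grip":-1}]'
python3 - <<'E'
from h import *
bst()
goal(bt(.06,.03),MB)
E
```

```text
time_s: 10.83
position: [0.5874, 0.2207, 0.2234]
tool_rot: [0.833, -0.08, 0.062, -0.544]
ft_force: [-2.1, 1.0, -3.2]
finger_gap: 0.0259
time_s: 11.25
position: [0.5969, 0.3088, 0.2038]
tool_rot: [0.872, -0.049, 0.022, -0.486]
ft_force: [-3.3, 0.8, -3.0]
finger_gap: 0.0258
board y 43.9 x -14.3 h 77.7 mm F n -2.33 y -3.41 x -1.87 ori [ 0.19 -1.02  0.14] t 11.25 gap 0.0258
t 11.25 pos [0.5969 0.3088 0.2038] F [-3.33  0.76 -2.97] gap 0.0258
travel [ 0.159  0.476 -0.147] turn [-0.004  0.023 -0.003]
```

```bash
python3 -m creep '[{"travel":[0.04,0.1,-0.03],"turn":[0,0.01,0],"grip":-1},{"travel":[0.08,0.2,-0.07],"turn":[0,0.02,0],"grip":-1},{"travel":[0.12,0.35,-0.11],"turn":[0,0.023,0],"grip":-1},{"travel":[0.16,0.48,-0.147],"turn":[0,0.023,0],"grip":-1},{"travel":[0.16,0.48,-0.147],"turn":[0,0.023,0],"grip":-1}]'
python3 - <<'E'
from h import *
bst()
goal(bt(.06,.02),MB)
snap('scene','s4.png');snap('top','t4.png'); bst()
cv2.imwrite('pics/s4z.png',np.hstack([cv2.resize(cv2.imread('pics/s4.png')[90:210,200:350],None,fx=2.6,fy=2.6),cv2.resize(cv2.imread('pics/t4.png')[150:270,90:240],None,fx=2.6,fy=2.6)]))
E
```

```text
time_s: 11.67
position: [0.6095, 0.2619, 0.1695]
tool_rot: [0.873, -0.057, 0.031, -0.483]
ft_force: [0.2, -1.4, -0.9]
finger_gap: 0.0256
board y 62.0 x 5.7 h 24.6 mm F n -1.46 y 0.34 x 0.69 ori [-0.17  0.35  0.36] t 11.67 gap 0.0256
t 11.67 pos [0.6095 0.2619 0.1695] F [ 0.17 -1.39 -0.87] gap 0.0256
travel [-0.02   0.046  0.057] turn [ 0.004 -0.008 -0.008]
board y 61.0 x 2.6 h 28.2 mm F n -0.78 y -0.41 x -1.41 ori [0.13 0.21 0.25] t 11.77 gap 0.0257
```

View pics/s4z.png

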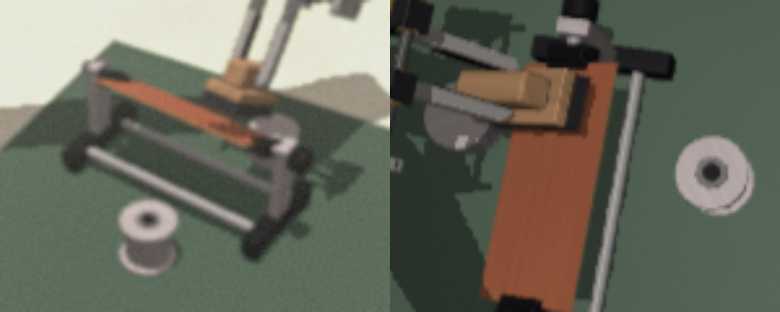

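Run:
```python
from h import *
for n,f,roi in(('top','t4.png',(165,215,100,180)),('scene','s4.png',(105,135,270,310))):
    D=np.load('pics/%s.npy'%f); I=cv2.imread('pics/'+f).astype(int); X=[]
    for v in range(roi[0],roi[1]):
        for u in range(roi[2],roi[3]):
            b,g,r=I[v,u]; q=atd(n,(u,v),D[v,u])-B; q=np.array([q@xb,q@yb,q@nn])*1e3
            if r>1.3*b and r>70 and 35<q[2]<100: X.append(q)
    X=np.array(X)
    for lo,hi in((48,66),(75,92)):
        Y=X[(X[:,2]>lo)&(X[:,2]<hi)]
        if len(Y)<8: print(n,lo,len(Y)); continue
        c,wh,a=cv2.minAreaRect(Y[:,:2].astype(np.float32)); A=np.c_[Y[:,:2],np.ones(len(Y))]; k=np.linalg.lstsq(A,Y[:,2],rcond=None)[0]
        print(n,lo,len(Y),'rect',np.round(c,1),np.round(wh,1),round(a,1),'h',np.median(Y[:,2]).round(1),'slopes deg',np.degrees(k[:2]).round(1),'x range',np.percentile(Y[:,0],[1,99]).round(1),'y',np.percentile(Y[:,1],[1,99]).round(1))
# tracked copper reference under: offset of top plane already 0
```

```text
top 48 297 rect [ 8.9 60.6] [43.4 98. ] 89.6 h 52.8 slopes deg [0.4 0.6] x range [-33.1  57. ] y [38.9 81.7]
top 75 310 rect [ 8.4 59.8] [78.1 25.2] 0.0 h 80.6 slopes deg [-1.3 -0. ] x range [-29.7  46.6] y [48.  72.1]
scene 48 135 rect [ 9.7 63.8] [43.3 99.6] 89.5 h 52.6 slopes deg [ 2. -1.] x range [-37.6  58.6] y [42.8 85.1]
scene 75 42 rect [16.8 62.5] [63.3 25.3] 8.6 h 79.4 slopes deg [-2.7 -3.3] x range [-13.2  48. ] y [48.9 76. ]
```

```bash
python3 -m creep '[{"travel":[0,0.03,0.02],"turn":[0,0,0],"grip":-1},{"travel":[0,0.06,0.05],"turn":[0,0,0],"grip":-1},{"travel":[0,0.1,0.05],"turn":[0,0,0],"grip":-1},{"travel":[0,0.1,0.05],"turn":[0,0,0],"grip":-1},{"travel":[0,0.1,0.05],"turn":[0,0,0],"grip":-1}]'
cat > bm.py <<'E'
from h import *
import sys
k=sys.argv[1]
bst()
snap('top','t%s.png'%k); snap('scene','s%s.png'%k); bst()
for n,f,roi in(('top','t%s.png'%k,(165,290,80,180)),('scene','s%s.png'%k,(85,140,220,310))):
    D=np.load('pics/%s.npy'%f); I=cv2.imread('pics/'+f).astype(int); X=[]
    for v in range(roi[0],roi[1]):
        for u in range(roi[2],roi[3]):
            b,g,r=I[v,u]; q=atd(n,(u,v),D[v,u])-B; q=np.array([q@xb,q@yb,q@nn])*1e3
            if r>1.3*b and r>70 and 15<q[2]<100: X.append(q)
    X=np.array(X); m=np.percentile(X[:,2],95)
    for lo,hi in((m-38,m-20),(m-8,m+5)):
        Y=X[(X[:,2]>lo)&(X[:,2]<hi)]
        if len(Y)<8: continue
        c,wh,a=cv2.minAreaRect(Y[:,:2].astype(np.float32))
        print(n,'h',np.median(Y[:,2]).round(1),len(Y),'rect',np.round(c,1),np.round(wh,1),round(a,1))
    # copper extents
    m=[]
    for v in range(140,300) if n=='top' else range(90,165):
        for u in range(100,200) if n=='top' else range(225,330):
            b,g,r=I[v,u]; q=atd(n,(u,v),D[v,u])-B; q=np.array([q@xb,q@yb,q@nn])*1e3
            if r>1.5*g and r>60 and abs(q[2])<6: m.append(q)
    m=np.array(m); print(n,'copper x',np.percentile(m[:,0],[.5,99.5]).round(1),'y',np.percentile(m[:,1],[.5,99.5]).round(1),'h',np.median(m[:,2]).round(2))
E
python3 bm.py 5
```

```text
time_s: 12.18
position: [0.6087, 0.2657, 0.1595]
tool_rot: [0.872, -0.055, 0.031, -0.485]
ft_force: [-0.8, 0.9, -1.0]
finger_gap: 0.0258
board y 60.7 x -2.6 h 18.1 mm F n -0.44 y -0.88 x -1.22 ori [0.11 0.18 0.26] t 12.18 gap 0.0258
board y 60.9 x -2.6 h 18.5 mm F n -1.71 y -0.06 x -0.86 ori [0.14 0.19 0.23] t 12.28 gap 0.0256
top h 43.7 317 rect [ 1.2 60.2] [44.  98.8] 89.8
top h 71.9 310 rect [ 1.1 59.8] [79.1 25.1] 0.1
top copper x [-54.5  53.6] y [-97.2  98.8] h 0.03
scene h 43.8 171 rect [ 0.1 62.1] [ 45.2 102.2] 89.3
scene h 71.3 56 rect [10.4 59. ] [62.8 29.9] 16.8
scene copper x [-54.6  45.6] y [-89.   94.5] h 1.49
```

```bash
python3 -m creep '[{"travel":[0,0.03,0],"turn":[0,0,0],"grip":-1},{"travel":[0,0.06,0.01],"turn":[0,0,0],"grip":-1},{"travel":[0,0.1,0.01],"turn":[0,0,0],"grip":-1},{"travel":[0,0.13,0.01],"turn":[0,0,0],"grip":-1},{"travel":[0,0.13,0.01],"turn":[0,0,0],"grip":-1}]'
python3 - <<'E'
from h import *
bst()
E
python3 -m creep '[{"travel":[0,0.005,0],"turn":[0,0,0],"grip":-1},{"travel":[0,0.01,0],"turn":[0,0,0],"grip":-1},{"travel":[0,0.02,0],"turn":[0,0,0],"grip":-1},{"travel":[0,0.02,0],"turn":[0,0,0],"grip":-1},{"travel":[0,0.02,0],"turn":[0,0,0],"grip":-1}]'
python3 - <<'E'
from h import *
bst()
E
```

```text
time_s: 12.7
position: [0.6079, 0.2589, 0.1475]
tool_rot: [0.872, -0.055, 0.031, -0.485]
ft_force: [-1.1, 0.3, -2.1]
finger_gap: 0.0263
board y 60.7 x -3.2 h 4.3 mm F n -1.72 y -1.10 x -1.25 ori [0.06 0.19 0.29] t 12.7 gap 0.0263
time_s: 13.12
position: [0.6078, 0.258, 0.1459]
tool_rot: [0.872, -0.055, 0.031, -0.485]
ft_force: [-0.1, 0.8, -3.0]
finger_gap: 0.0256
board y 60.7 x -3.3 h 2.4 mm F n -2.16 y -0.22 x -2.28 ori [0.06 0.19 0.29] t 13.12 gap 0.0256
```

```bash
python3 -m creep '[{"travel":[0,0.005,0],"turn":[0,0,0],"grip":-1},{"travel":[0,0.01,0],"turn":[0,0,0],"grip":-1},{"travel":[0,0.02,0],"turn":[0,0,0],"grip":-1},{"travel":[0,0.02,0],"turn":[0,0,0],"grip":-1},{"travel":[0,0.02,0],"turn":[0,0,0],"grip":-1}]'
python3 - <<'E'
from h import *
bst()
E
```

```text
time_s: 13.53
position: [0.6077, 0.257, 0.1443]
tool_rot: [0.872, -0.055, 0.031, -0.485]
ft_force: [0.0, 0.6, -0.1]
finger_gap: 0.0256
board y 60.7 x -3.3 h 0.6 mm F n 0.23 y -0.04 x -0.62 ori [0.08 0.19 0.28] t 13.53 gap 0.0256
```

```bash
python3 -m creep '[{"travel":[0,0.005,0],"turn":[0,0,0],"grip":-1},{"travel":[0,0.01,0],"turn":[0,0,0],"grip":-1},{"travel":[0,0.02,0],"turn":[0,0,0],"grip":-1},{"travel":[0,0.02,0],"turn":[0,0,0],"grip":-1},{"travel":[0,0.02,0],"turn":[0,0,0],"grip":-1}]'
python3 - <<'E'
from h import *
bst()
snap('top','t6.png');bst()
print(robot.search_frame('top','block')[:1]); bst()
E
```

```text
time_s: 13.95
position: [0.6076, 0.2562, 0.1429]
tool_rot: [0.872, -0.055, 0.031, -0.485]
ft_force: [-0.8, 1.7, 0.4]
finger_gap: 0.0255
board y 60.7 x -3.3 h -1.1 mm F n 1.16 y -1.02 x -1.11 ori [0.09 0.19 0.26] t 13.95 gap 0.0255
board y 60.7 x -3.3 h -1.1 mm F n 1.30 y -0.58 x -0.78 ori [0.09 0.19 0.27] t 14.0 gap 0.0258
[{'box': [127.2, 181.7, 175.4, 201.8], 'conf': 0.93}]
board y 60.7 x -3.3 h -1.2 mm F n 1.63 y -0.14 x -0.10 ori [0.09 0.19 0.27] t 14.05 gap 0.0259
```

```bash
python3 -m creep '[{"travel":[0,0.005,0],"turn":[0,0,0],"grip":-1},{"travel":[0,0.01,0],"turn":[0,0,0],"grip":-1},{"travel":[0,0.014,0],"turn":[0,0,0],"grip":-1},{"travel":[0,0.014,0],"turn":[0,0,0],"grip":-1},{"travel":[0,0.014,0],"turn":[0,0,0],"grip":-1}]'
python3 - <<'E'
from h import *
bst()
goal(bt(.04,-.0024,-.0035),MB)
snap('top','t7.png');bst()
E
```

```text
time_s: 14.47
position: [0.6075, 0.2555, 0.1418]
tool_rot: [0.872, -0.055, 0.031, -0.485]
ft_force: [-0.6, 1.3, 3.4]
finger_gap: 0.0259
board y 60.7 x -3.3 h -2.3 mm F n 3.55 y -0.78 x 0.80 ori [0.1  0.19 0.26] t 14.47 gap 0.0259
t 14.47 pos [0.6075 0.2555 0.1418] F [-0.63  1.28  3.44] gap 0.0259
travel [-0.207  0.002  0.001] turn [-0.002 -0.004 -0.006]
board y 60.7 x -3.3 h -2.3 mm F n 1.70 y -1.88 x 1.14 ori [0.1  0.19 0.26] t 14.52 gap 0.0255
```

```bash
python3 -m creep '[{"travel":[-0.04,0,0],"turn":[0,0,0],"grip":-1},{"travel":[-0.08,0.001,0],"turn":[0,0,0],"grip":-1},{"travel":[-0.12,0.001,0],"turn":[0,-0.004,-0.003],"grip":-1},{"travel":[-0.16,0.002,0],"turn":[0,-0.004,-0.006],"grip":-1},{"travel":[-0.2,0.002,0],"turn":[0,-0.004,-0.006],"grip":-1}]'
python3 - <<'E'
from h import *
bst()
goal(bt(.02,-.0024,-.0035),MB)
E
```

```text
time_s: 14.93
position: [0.5874, 0.2582, 0.1418]
tool_rot: [0.872, -0.052, 0.031, -0.485]
ft_force: [3.2, 1.8, 2.1]
finger_gap: 0.026
board y 40.4 x -3.6 h -2.2 mm F n 2.95 y 3.01 x -0.71 ori [ 0.13  0.   -0.07] t 14.93 gap 0.026
t 14.93 pos [0.5874 0.2582 0.1418] F [3.24 1.79 2.14] gap 0.026
travel [-0.204  0.002 -0.001] turn [-0.003 -0.     0.002]
```

```bash
python3 -m creep '[{"travel":[-0.05,0.001,0],"turn":[0,0,0],"grip":-1},{"travel":[-0.1,0.002,0],"turn":[0,0,0],"grip":-1},{"travel":[-0.15,0.003,0],"turn":[0,0,0],"grip":-1},{"travel":[-0.2,0.003,0],"turn":[0,0,0],"grip":-1},{"travel":[-0.25,0.003,0],"turn":[0,0,0],"grip":-1}]'
python3 - <<'E'
from h import *
bst()
goal(bt(-.01,-.0024,-.0035),MB)
E
```

```text
time_s: 15.35
position: [0.5622, 0.2612, 0.1415]
tool_rot: [0.872, -0.052, 0.031, -0.485]
ft_force: [3.3, 2.1, 1.9]
finger_gap: 0.026
board y 15.1 x -3.6 h -2.4 mm F n 2.87 y 2.99 x -1.11 ori [ 0.14  0.   -0.09] t 15.35 gap 0.026
t 15.35 pos [0.5622 0.2612 0.1415] F [3.26 2.08 1.86] gap 0.026
travel [-0.251 -0.001 -0.001] turn [-0.003 -0.     0.002]
```

```bash
python3 -m creep '[{"travel":[-0.05,0,0],"turn":[0,0,0],"grip":-1},{"travel":[-0.1,0.001,0],"turn":[0,0,0],"grip":-1},{"travel":[-0.15,0.001,0],"turn":[0,0,0],"grip":-1},{"travel":[-0.2,0.001,0],"turn":[0,0,0],"grip":-1},{"travel":[-0.25,0.001,0],"turn":[0,0,0],"grip":-1}]'
python3 - <<'E'
from h import *
bst()
goal(bt(-.035,-.0024,-.0035),MB)
E
```

```text
time_s: 15.77
position: [0.537, 0.2642, 0.1414]
tool_rot: [0.872, -0.052, 0.031, -0.485]
ft_force: [2.9, 2.3, 2.4]
finger_gap: 0.0255
board y -10.4 x -3.6 h -2.5 mm F n 3.38 y 2.59 x -0.98 ori [ 0.14  0.01 -0.1 ] t 15.77 gap 0.0255
t 15.77 pos [0.537  0.2642 0.1414] F [2.88 2.29 2.35] gap 0.0255
travel [-0.246 -0.002 -0.001] turn [-0.003 -0.     0.002]
```

```bash
python3 -m creep '[{"travel":[-0.05,0,0],"turn":[0,0,0],"grip":-1},{"travel":[-0.1,0,0],"turn":[0,0,0],"grip":-1},{"travel":[-0.15,0,0],"turn":[0,0,0],"grip":-1},{"travel":[-0.2,0,0],"turn":[0,0,0],"grip":-1},{"travel":[-0.25,0,0],"turn":[0,0,0],"grip":-1}]'
python3 - <<'E'
from h import *
bst()
goal(bt(-.06,-.0024,-.0035),MB)
E
```

```text
time_s: 16.18
position: [0.5117, 0.2672, 0.1413]
tool_rot: [0.872, -0.052, 0.031, -0.485]
ft_force: [4.0, 1.9, 2.2]
finger_gap: 0.026
board y -35.8 x -3.5 h -2.6 mm F n 3.11 y 3.78 x -0.86 ori [ 0.13  0.01 -0.1 ] t 16.18 gap 0.026
t 16.18 pos [0.5117 0.2672 0.1413] F [4.03 1.9  2.2 ] gap 0.026
travel [-0.242 -0.002 -0.001] turn [-0.003 -0.     0.002]
```

```bash
python3 -m creep '[{"travel":[-0.05,0,0],"turn":[0,0,0],"grip":-1},{"travel":[-0.1,0,0],"turn":[0,0,0],"grip":-1},{"travel":[-0.15,0,0],"turn":[0,0,0],"grip":-1},{"travel":[-0.2,0,0],"turn":[0,0,0],"grip":-1},{"travel":[-0.25,0,0],"turn":[0,0,0],"grip":-1}]'
python3 bm.py 8; python3 -c "
import cv2,numpy as np
cv2.imwrite('pics/s8z.png',np.hstack([cv2.resize(cv2.imread('pics/s8.png')[80:200,190:340],None,fx=2.6,fy=2.6),cv2.resize(cv2.imread('pics/t8.png')[170:290,80:230],None,fx=2.6,fy=2.6)]))"
```

```text
time_s: 16.6
position: [0.4864, 0.2702, 0.1412]
tool_rot: [0.872, -0.051, 0.031, -0.485]
ft_force: [3.5, 1.1, 2.0]
finger_gap: 0.0257
board y -61.3 x -3.5 h -2.6 mm F n 2.47 y 3.30 x -0.28 ori [ 0.13  0.01 -0.11] t 16.6 gap 0.0257
board y -62.5 x -3.6 h -2.5 mm F n 2.90 y 0.18 x -0.87 ori [ 0.11 -0.06 -0.01] t 16.7 gap 0.0256
top h 23.2 313 rect [ 23.5 -61.5] [43.9 52.9] 89.9
top h 51.0 355 rect [  0.2 -56.3] [79.5 37.9] 1.6
top copper x [-55.4  53.8] y [-97.2  98.8] h 0.02
scene h 23.4 161 rect [ -2.1 -59.3] [ 42.8 103.1] 88.1
scene h 50.4 51 rect [ 11.  -60.3] [61.8 24.4] 2.0
scene copper x [-52.7  48.9] y [-41.   94.6] h 1.48
```

View pics/s8z.png

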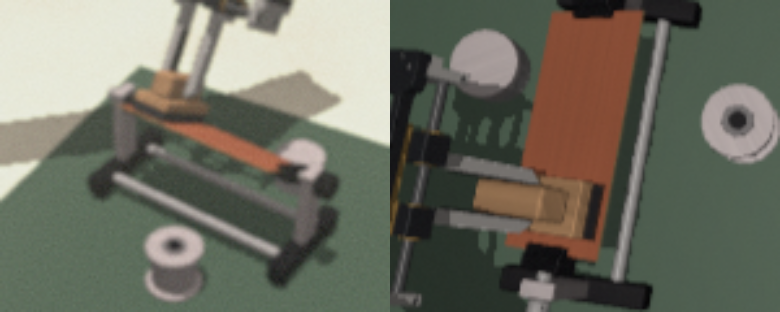

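```bash
python3 -m creep '[{"travel":[0,-0.15,0],"turn":[0,0,0],"grip":-1},{"travel":[0,-0.35,0],"turn":[0,0,0],"grip":-1},{"travel":[0,-0.6,0],"turn":[0,0,0],"grip":-1},{"travel":[0,-0.85,0],"turn":[0,0,0],"grip":-1},{"travel":[0,-1,0],"turn":[0,0,0],"grip":-1}]'
python3 - <<'E'
from h import *
for uv in [(64,325),(475,335),(84,92),(463,96),(270,332)]: print(uv,atz('top',uv,.002).round(3))
print('spool',atz('top',(214,217),.058).round(3))
plan([.45,.005,.20],down(np.radians(-7)),4)
E
```

```text
time_s: 17.12
position: [0.4898, 0.3239, 0.2268]
tool_rot: [0.872, -0.053, 0.029, -0.485]
ft_force: [0.2, 0.2, -2.5]
finger_gap: 0.0254
(64, 325) [0.31  0.46  0.002]
(475, 335) [ 0.318 -0.472  0.002]
(84, 92) [0.885 0.475 0.002]
(463, 96) [ 0.887 -0.482  0.002]
(270, 332) [ 0.31  -0.015  0.002]
spool [0.562 0.117 0.058]
t 17.12 pos [0.4898 0.3239 0.2268] F [ 0.22  0.22 -2.47] gap 0.0254
[-0.003, 0.481, -0.647] [0.177, 0.001, -0.0]
[-0.003, 0.387, -0.707] [0.177, 0.001, -0.0]
[-0.003, 0.285, -0.754] [0.177, 0.001, -0.0]
[-0.002, 0.178, -0.786] [0.177, 0.001, -0.0]
```

```bash
python3 -m creep '[{"travel":[0,0.1,-0.18],"turn":[0.05,0,0],"grip":-1},{"travel":[0,0.2,-0.36],"turn":[0.09,0,0],"grip":-1},{"travel":[0,0.3,-0.52],"turn":[0.13,0,0],"grip":-1},{"travel":[0,0.4,-0.65],"turn":[0.177,0,0],"grip":-1},{"travel":[0,0.4,-0.65],"turn":[0.177,0,0],"grip":-1}]'
python3 -m creep '[{"travel":[0,0.1,-0.18],"turn":[0.05,0,0],"grip":-1},{"travel":[0,0.2,-0.36],"turn":[0.09,0,0],"grip":-1},{"travel":[0,0.28,-0.55],"turn":[0.13,0,0],"grip":-1},{"travel":[0,0.38,-0.72],"turn":[0.177,0,0],"grip":-1},{"travel":[0,0.38,-0.72],"turn":[0.177,0,0],"grip":-1}]'
python3 - <<'E'
from h import *
plan([.45,.005,.12],down(np.radians(-7)),2)
E
```

```text
time_s: 17.53
position: [0.479, 0.2407, 0.2276]
tool_rot: [0.838, -0.055, 0.033, -0.542]
ft_force: [-0.9, -1.2, -1.7]
finger_gap: 0.0257
time_s: 17.95
position: [0.4661, 0.1526, 0.2223]
tool_rot: [0.8, -0.057, 0.037, -0.596]
ft_force: [-0.8, -0.5, -2.1]
finger_gap: 0.0253
t 17.95 pos [0.4661 0.1526 0.2223] F [-0.8  -0.52 -2.13] gap 0.0253
[0.025, 0.703, -0.564] [0.186, -0.008, -0.007]
[0.018, 0.614, -0.66] [0.186, -0.008, -0.007]
```

```bash
python3 -m creep '[{"travel":[0,0.05,-0.2],"turn":[0.05,0,0],"grip":-1},{"travel":[0.01,0.15,-0.4],"turn":[0.09,0,0],"grip":-1},{"travel":[0.02,0.3,-0.55],"turn":[0.13,0,0],"grip":-1},{"travel":[0.02,0.45,-0.72],"turn":[0.186,-0.008,-0.007],"grip":-1},{"travel":[0.02,0.45,-0.72],"turn":[0.186,-0.008,-0.007],"grip":-1}]'
python3 - <<'E'
from h import *
plan([.45,.005,.10],down(np.radians(-7)),1)
E
```

```text
time_s: 18.37
position: [0.4524, 0.0638, 0.198]
tool_rot: [0.757, -0.057, 0.04, -0.65]
ft_force: [-1.2, -0.9, -1.8]
finger_gap: 0.0258
t 18.37 pos [0.4524 0.0638 0.198 ] F [-1.23 -0.89 -1.82] gap 0.0258
[0.07, 1.057, -0.431] [0.193, -0.02, -0.018]
```

```bash
python3 -m creep '[{"travel":[0.02,0.2,-0.15],"turn":[0.05,0,0],"grip":-1},{"travel":[0.04,0.4,-0.3],"turn":[0.1,-0.01,-0.01],"grip":-1},{"travel":[0.07,0.65,-0.43],"turn":[0.15,-0.02,-0.018],"grip":-1},{"travel":[0.07,0.9,-0.43],"turn":[0.193,-0.02,-0.018],"grip":-1},{"travel":[0.07,1,-0.43],"turn":[0.193,-0.02,-0.018],"grip":-1}]'
python3 -m creep '[{"travel":[0,0.1,0],"turn":[0,0,0],"grip":-1},{"travel":[0,0.2,0],"turn":[0,0,0],"grip":-1},{"travel":[0,0.25,0],"turn":[0,0,0],"grip":-1},{"travel":[0,0.25,0],"turn":[0,0,0],"grip":-1},{"travel":[0,0.25,0],"turn":[0,0,0],"grip":-1}]'
python3 - <<'E'
from h import *
goal([.45,.005,.034],down(np.radians(-7)))
E
```

```text
time_s: 18.78
position: [0.4461, 0.0026, 0.1026]
tool_rot: [0.706, -0.048, 0.042, -0.705]
ft_force: [-1.4, 0.2, -1.7]
finger_gap: 0.0258
time_s: 19.2
position: [0.4453, 0.0031, 0.0773]
tool_rot: [0.706, -0.049, 0.041, -0.705]
ft_force: [0.8, 0.3, -2.0]
finger_gap: 0.0258
t 19.2 pos [0.4453 0.0031 0.0773] F [ 0.75  0.27 -2.02] gap 0.0258
travel [0.049 0.432 0.026] turn [ 0.002 -0.007 -0.013]
```

```bash
python3 -m creep '[{"travel":[0,0.08,0],"turn":[0,0,0],"grip":-1},{"travel":[0,0.18,0],"turn":[0.002,0,-0.013],"grip":-1},{"travel":[0,0.28,0],"turn":[0.002,0,-0.013],"grip":-1},{"travel":[0,0.35,0],"turn":[0.002,0,-0.013],"grip":-1},{"travel":[0,0.35,0],"turn":[0.002,0,-0.013],"grip":-1}]'
python3 -m creep '[{"travel":[0,0.01,0],"turn":[0,0,0],"grip":-1},{"travel":[0,0.03,0],"turn":[0,0,0],"grip":-1},{"travel":[0,0.045,0],"turn":[0,0,0],"grip":-1},{"travel":[0,0.055,0],"turn":[0,0,0],"grip":-1},{"travel":[0,0.06,0],"turn":[0,0,0],"grip":-1}]'
python3 - <<'E'
from h import *
goal([.45,.005,.0345],down(np.radians(-7)))
E
```

```text
time_s: 19.62
position: [0.4443, 0.0032, 0.0414]
tool_rot: [0.706, -0.046, 0.044, -0.705]
ft_force: [-0.9, -0.3, -1.7]
finger_gap: 0.0255
time_s: 20.03
position: [0.4444, 0.0032, 0.0354]
tool_rot: [0.706, -0.046, 0.044, -0.705]
ft_force: [-0.3, -0.2, -2.1]
finger_gap: 0.0258
t 20.03 pos [0.4444 0.0032 0.0354] F [-0.3  -0.23 -2.05] gap 0.0258
travel [0.053 0.009 0.025] turn [ 0.001 -0.007 -0.002]
```

```bash
python3 -m creep '[{"travel":[0,0.005,0],"turn":[0,0,0],"grip":-1},{"travel":[0,0.01,0],"turn":[0,0,0],"grip":-1},{"travel":[0,0.015,0],"turn":[0,0,0],"grip":-1},{"travel":[0,0.015,0],"turn":[0,0,0],"grip":-1},{"travel":[0,0.015,0],"turn":[0,0,0],"grip":-1}]'
python3 - <<'E'
from h import *
s=robot.get_state();print(s['position'],s['ft_force'])
E
```

```text
time_s: 20.45
position: [0.4445, 0.0032, 0.034]
tool_rot: [0.706, -0.046, 0.045, -0.705]
ft_force: [-0.3, 0.2, 0.1]
finger_gap: 0.0256
[0.44448106 0.00316155 0.03404127] [-0.31765222  0.23020414  0.07102998]
```

```bash
python3 -m creep '[{"travel":[0,0,0],"turn":[0,0,0],"grip":-0.3},{"travel":[0,0,0],"turn":[0,0,0],"grip":0},{"travel":[0,0,0],"turn":[0,0,0],"grip":0.3},{"travel":[0,0,0],"turn":[0,0,0],"grip":0.3},{"travel":[0,0,0],"turn":[0,0,0],"grip":0.3}]'
python3 -m creep '[{"travel":[0,-0.1,0],"turn":[0,0,0],"grip":0.3},{"travel":[0,-0.3,0],"turn":[0,0,0],"grip":0.3},{"travel":[0,-0.5,0],"turn":[0,0,0],"grip":0.3},{"travel":[0,-0.75,0],"turn":[0,0,0],"grip":0.3},{"travel":[0,-1,0],"turn":[0,0,0],"grip":0.3}]'
python3 -m creep '[{"travel":[0,-0.2,0],"turn":[0,0,0],"grip":0.3},{"travel":[0,-0.4,0],"turn":[0,0,0],"grip":0.3},{"travel":[-0.3,-0.5,0],"turn":[0,0,0],"grip":0.3},{"travel":[-0.5,-0.5,0],"turn":[0,0,0],"grip":0.3},{"travel":[-0.5,-0.5,0],"turn":[0,0,0],"grip":0.3}]'
python3 - <<'E'
from h import *
from blk import block
snap('top','t9.png');snap('scene','s9.png')
block('t9.png','top',(230,310,210,310),.045,.07); block('t9.png','top',(230,310,210,310),.015,.04)
block('s9.png','scene',(120,230,120,240),.045,.07)
cv2.imwrite('pics/f9.png',np.hstack([cv2.imread('pics/s9.png')[60:350],cv2.imread('pics/t9.png')[60:350]])[:, ::1]) if 0 else None
E
```

```text
time_s: 20.87
position: [0.4446, 0.0032, 0.0341]
tool_rot: [0.706, -0.046, 0.045, -0.705]
ft_force: [0.6, -0.8, -0.2]
finger_gap: 0.0557
time_s: 21.28
position: [0.4442, 0.0033, 0.1349]
tool_rot: [0.706, -0.046, 0.044, -0.705]
ft_force: [0.8, 0.4, 0.7]
finger_gap: 0.0611
time_s: 21.7
position: [0.3904, 0.0095, 0.1854]
tool_rot: [0.706, -0.047, 0.043, -0.705]
ft_force: [-0.3, -0.3, -0.5]
finger_gap: 0.061
top 64 mean [ 0.4474 -0.0006  0.0552] rect [447.4  -5.5] [66.8  8.6] 84.6 pca yaw 86.0 z [0.0519 0.0553 0.0577]
top 64 mean [ 0.441  -0.0401  0.0269] rect [438.8  -1.3] [38. 98.] 0.3 pca yaw 79.5 z [0.0246 0.027  0.0301]
scene 245 mean [ 0.4478 -0.001   0.0538] rect [446.    1.9] [79.9 27.1] 83.6 pca yaw 81.9 z [0.0463 0.0545 0.0577]
```

View pics/t9.png

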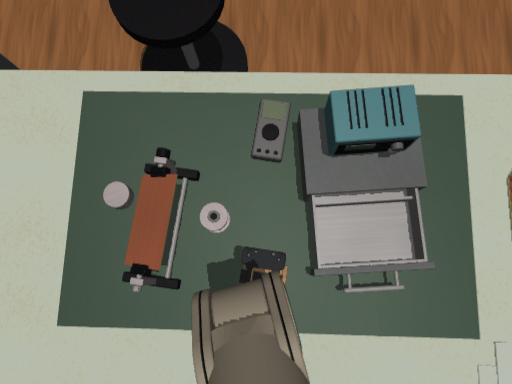

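View pics/s9.png

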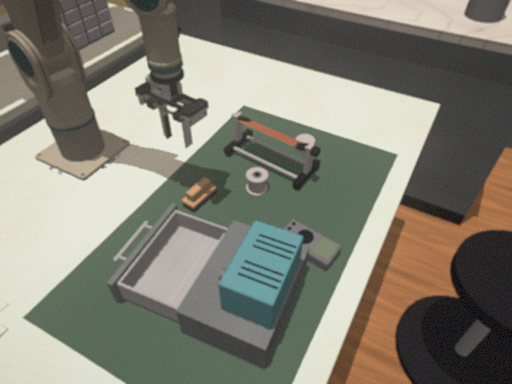

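Run:
```python
from cell import robot
print(robot.hand_in(), robot.get_state()['time_s'])
```

```text
the job is handed in; nothing more can be done
the job is handed in; nothing more can be done
```

The copper board is rubbed down in one stroke, the block is on the green mat, and the job was handed in at about 22 s of the 64 s allowed. The hand-in reported no verdict.

- **Drawer and block:** I pulled the drawer out about 0.15 m by its handle and took the block by its ridge. The finger gap held at 25.5–26 mm from the grip to the release.
- **Stroke:** The block's middle went from y ≈ +60 mm to y ≈ -61 mm on the board in one continuous stroke. It stayed within about 1–2 mm of centre and was aligned to within about 2° by the cameras. The tool's height above the copper stayed within 0.4 mm, and the press was about 5 N. The top camera gave about 3.8 mm of foam squeeze at the near end.
- **Set-down:** The block rests foam down on the mat at about (0.445, 0.00). The ridge top measured 55 mm above the work surface, as it should. The wrist force went from -2 N to about 0 before I released, and the arm is clear of everything.
- **Other things:** In the last pictures the tin, spool, meter and station look the same as at the start. The drawer stays open.

Two checks disagreed slightly. The two cameras differed by about 1.5 mm on the copper's height, so I set the depth by the contact force. Single force readings were noisy by about 1 N, so the squeeze is known only to about half a millimetre.

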